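Unlock the blade safe and hold the key turned

ROBOT

A 7-joint arm with a two-finger parallel gripper is mounted at the origin on the work surface. World frame = base frame: x ahead of the robot, y to its left, z up, the work surface at z = 0. Lengths are in m, angles in rad, forces in N, time in s.
With the tool pointing down it reaches from about 0.4 to 0.875 m from the base axis. Payload 19.3 kg.
Tool frame: the origin (TCP) lies between the finger pads; the fingertips stand 17 mm ahead of it and the grasp point (between the pads) lies 2 mm behind it (bot.tips_ahead is the z of the fingertips in the tool frame, in m); z points along the fingers, y is the direction in which the jaws open and shut (so a half turn about z gives the same grasp; the last joint's range is limited). The gripper opens to 85 mm and grips with 20 to 120 N. Pads are 22 mm wide; open, the fingers measure 114 mm over their backs; the gripper's body (76 mm by 85 mm) begins 54 mm behind the grasp point. The pads swing forward as they close: fully open they stand 13 mm farther back than shut.
Start: joints at [-1.246, 0.521, -0.036, 1.599, 0.021, 1.021, -0.113], TCP at [0.24, 0.577, 0.248] pointing down, gripper open.
Joint ranges: [-2.91, 2.91], [-0.3, 2.13], [-1.5, 1.42], [0.17, 2.43], [-1.26, 4.41], [0.16, 1.93], [-2.52, 2.52]. Speed limits (rad/s): [1.89, 1.89, 2.39, 2.39, 3.01, 3.01, 3.01].

INTERFACE

Orientations are given as [roll, pitch, yaw] about the fixed x, y, z axes, in that order (R = Rz(yaw) Ry(pitch) Rx(roll)).
In Python, from workcell import telemetry, cams, job, bot gives the robot as it stands.
- The arm moves only by the tool arm_command, never from a script. Its argument "deltas" is a list of rows, each a list of 7 numbers: the opening, from -1 (shut) to 1 (fully open), so that 0 is half open, then the shift along the tool's x, y, z normalised to -1 to 1, where 1 is 150 mm, then the turn, a rotation vector about the tool's x, y, z normalised to -1 to 1, where 1 is 45 degrees. In form: [[hand, tx, ty, tz, rx, ry, rz], ...]. A call has 1 to 8 rows; each row is the pose to reach, as a shift and turn from the pose commanded when the call began, along the tool's axes at that moment; what a row does not reach only later rows make up. A row lasts 1/8 s, in which the tool goes at most 62.5 mm and 10.7 degrees, less where a joint would pass 70% of its speed; a pose out of reach is approached as far as the arm can. A call with a number of a shift or a turn outside -1 to 1 is refused whole. A call with a gripper value outside its range is refused whole. The fingers move at their own pace and stop on an object; "newtons" is the grip in N (left out, the last holds). Time passes only in rows, so rows that repeat a pose let the fingers close. It gives the time, the measured TCP pose, the force and the opening at its end, in the units of the state.
- telemetry.observe(): the state, without advancing time (a new reading comes with each control period).
- cams.grab_frame(name): name is "side" or "top" or "wrist"; returns the picture (400x640x3 uint8, blue, green, red); there is no depth.
- cams.get_calibration(name): a dict with "fx", "fy", "cx", "cy" (pixels), "R" (3x3) and "t" (3): a world point X has camera coordinates R X + t. Camera axes: x right, y down, z forward; pixel columns grow to the right and rows downward; lengths in m; the calibration is good to about 2 mm. A picture is of the moment at which its call begins: read the wrist's pose just before it. get_calibration takes no time and is no camera call; for the wrist camera it gives the pose at the moment of the call.
- job.job_done(): hands the job in, once; it reports no verdict.
The state is a dict: "clock": time; "qpos": joint angles; "qd": joint speeds; "joint_efforts": joint torques, N m; "position": TCP position; "tool_rot": TCP orientation; "force": force on the tool from outside, world axes, zero at the start; "moment": the same for the moment, N m; "grip_width": finger opening in m.
Only numpy, scipy, OpenCV 4.12 (cv2) and the standard library are available. Lean on these libraries where they do the work, as an engineer would, in place of code of your own. Each camera call takes 0.05 s, during which the arm holds its last target.

TASK

On the histology bench, take the blue key out of the black key holder and push it straight down into the lock of the grey blade safe until its shoulder sits on the lock plate, working it past the sticky pins without forcing it. Then turn it clockwise (seen from above) about a quarter turn, to the stop, and finish while still gripping the key and holding it turned against its spring, so that the brass cam stays swung clear of the lid. Leave the other keys and everything else on the bench where they are.

Things in the scene. Friction and masses are not known exactly. Their poses are not given: they have to be found in the camera images.
- key_blue: blue key of the blade safe, standing nose down in the holder, 70 g. Origin: centre of its nose (lowest point); z up the key, y along its wide direction; same after a half turn. Up from the nose: steel bit 7 (x) x 16 mm (y) with rounded nose, 0-12 mm; shank 6 mm round, 12-28 mm; round shoulder 24 mm wide, 28-32 mm; flat blue grip, 32-66 mm
- key_blue_grip (a point): centre of the blue key's flat plastic grip, 49 mm above the nose; the grip is 10 mm thick (key's x) x 30 mm wide (key's y) x 34 mm tall
- key_blue_shoulder (a point): point on the blue key's axis at the underside of its shoulder, 28 mm above the nose; key fully home = this point at lock_mouth
- key_yellow: yellow key, same shape as the blue one, belongs to another lock; not to be used
- key_green: green key, same shape as the blue one, belongs to another lock; not to be used
- key_holder: fixed black block 60 (x) x 200 (y) x 34 mm tall; three key slots 65 mm apart along its y, the keys' wide direction along its y. Each key rests by its shoulder on the top face: nose 6 mm, grip 38-72 mm above the table; play 1.3 mm each side. Any key may stand in any slot. Origin: centre of underside
- blade_safe: fixed grey low safe for used blades, 160 (x) x 220 mm (y). Origin on the table under its lock's axis, z up; white lid on its -y side, held shut by a flat brass cam under a steel keeper (up to 88 mm above the table, 63 to 77 mm off the axis); the cam swings out with the key. Around the axis a steel lock plate 66 x 66 mm, top 84 mm above the table, with an upright keyway
- lock_mouth (a point): centre of the keyway's mouth in the top face of the lock plate. Slot straight down, 9 mm (safe's x) x 18.5 mm (safe's y), through the 14 mm plate and on into the turning plug below. Fully home the shoulder rests on the plate, nose 28 mm below it; only then is the bit under the plate and free to turn, clockwise seen from above
- lock_pins (a point): point on the keyway's axis 8 mm below its mouth, between two sticky spring pins that stick out up to 2 mm into the slot from opposite long sides, 6 and 10.5 mm below the mouth. The key drags or stops there at a push of 8 to 16 N and eases by if pushed down while rocked 1 to 1.5 mm to and fro along the safe's x
- plug (a joint): angle of the lock plug, rad: 0 = lined up with the slot, grows clockwise seen from above, hard stop at 1.5. A spring turns it back (0.03 N m at 0, 0.075 N m at the stop), so it returns when the key is let go. Because of play the plug lags the key by about 0.1 to 0.2 rad
- specimen_pot: clear specimen pot with red cap, 60 mm across, 70 mm tall; bystander, stays where it is. Origin: centre of underside
- reagent_bottle: amber reagent bottle, 64 mm across, 150 mm tall; bystander, stays where it is. Origin: centre of underside
- slide_box: green slide box 85 x 100 x 35 mm; bystander, stays where it is. Origin: centre of underside
- stain_dish: white staining dish, 90 mm across, 40 mm tall; bystander, stays where it is. Origin: centre of underside
- brush: thin red-handled brush, 180 mm long, lying; bystander, stays where it is. Origin near its middle, on the underside

How it is judged:
On the way, in this order (a step that is already met when the one before it is completed fails the run):
1. the blue key is held, clear of its holder, above the safe's lock plate or on the way to it (contact force between the fingers and key_blue above 1 N and height (world z) of key_blue above 0.045 m and value of joint plug below 0.3 rad), for 0.1 s.
2. the blue key is fully home in the lock, shoulder on the plate, not yet turned (z of key_blue_shoulder in the frame of lock_mouth between -0.004 and 0.0025 m and horizontal distance between key_blue_shoulder and lock_mouth below 0.004 m and angle between key_blue's own z axis and vertical below 0.12 rad and value of joint plug below 0.35 rad), for 0.1 s.
3. the key, still home, has turned the plug about a quarter (z of key_blue_shoulder in the frame of lock_mouth between -0.004 and 0.0025 m and horizontal distance between key_blue_shoulder and lock_mouth below 0.004 m and angle between key_blue's own z axis and vertical below 0.12 rad and value of joint plug above 1.2 rad and contact force between the fingers and key_blue above 1 N), for 0.3 s.
At the end, for the whole second after the job is handed in: The blue key is home in the lock (shoulder within 2.5 mm of the plate, within 4 mm of the keyway's centre, upright within 0.12 rad), the plug is turned more than 1.2 rad, and the fingers grip the key (over 1 N) and keep it still there through the last second (all of step 3 and linear speed of key_blue below 0.02 m/s); the arm keeps its last pose, push and grip.
It fails at once if another key is pulled out or pushed about (more than 20 mm) (distance of any of key_yellow, key_green from where it was at the start of the episode above 0.02 m).
It fails at once if a bystander is moved more than 30 mm (distance of any of specimen_pot, reagent_bottle, slide_box, stain_dish, brush from where it was at the start of the episode above 0.03 m).
It fails at once if the key is forced in: more than 45 N between it and the safe before the plug turns (contact force between key_blue and blade_safe above 45 N and value of joint plug below 0.3 rad).
It also fails if it takes over 48 s, if anything falls off the work surface, if the arm or the gripper's body presses on something with over 40 N, if the wrist force passes 120 N, or if a joint passes its speed limit or range.

## Working session

There is one attempt and no reset: what is moved stays moved. The work goes in short steps, Python scripts to look and compute and a tool call to move; the robot and the scene stay as the last step left them, time stands still between calls to the robot, and variables do not carry over. Pictures are saved under pics/ and viewed, and the job is handed in when it is done.

Besides the shell and the picture viewer there is one more tool, called by a JSON object that holds its "fn" and its "kwargs", one argument or row to a line. arm_command: Moves the arm, as the interface text tells. Its arguments: {"type":"object","properties":{"deltas":{"type":"array","items":{"type":"array","items":{"type":"number"}}},"newtons":{"type":"number"}},"required":["deltas"]}

```bash
ls; mkdir -p pics; python3 - <<'E'
from workcell import telemetry, cams, job, bot
import cv2
print(telemetry.observe()); print(bot.tips_ahead)
for n in ["side","top","wrist"]:
    c=cams.get_calibration(n); print(n,c)
    cv2.imwrite(f"pics/a_{n}.png",cams.grab_frame(n))
E
```

```text
pics
{'clock': 0.0, 'qpos': array([-1.24617936,  0.52201747, -0.03632838,  1.59999487,  0.02119768,
        1.02110701, -0.11280534]), 'qd': array([ 0.000761  , -0.00185273, -0.00067514,  0.0002727 ,  0.00045373,
       -0.00010034,  0.00095646]), 'joint_efforts': array([-1.26643583e-03, -9.27082586e+01,  1.97951742e+00, -3.69925940e+01,
        1.77693728e-02,  8.20779271e-03, -5.63801404e-05]), 'position': array([0.24030941, 0.57661107, 0.24772826]), 'tool_rot': array([-3.14045363e+00,  7.92575910e-05,  2.74675981e+00]), 'force': array([-0.41093849, -0.49382372, -0.59441782]), 'moment': array([-0.02731438, -0.01217924,  0.00994115]), 'grip_width': 0.08542101664768995}
0.017
side {'fx': 493.821832846505, 'fy': 493.821832846505, 'cx': 313.13863744756867, 'cy': 193.73238797940635, 'R': array([[ 0.80724612, -0.59014511,  0.00908012],
       [-0.38621631, -0.53980487, -0.74796234],
       [ 0.44630781,  0.60028281, -0.66367905]]), 't': array([-0.52273675,  0.30693099,  1.32261758])}
top {'fx': 393.40400487798956, 'fy': 393.40400487798956, 'cx': 316.19106356466733, 'cy': 194.33347275337195, 'R': array([[-0.02833196, -0.99956976, -0.00758959],
       [-0.9986018 ,  0.02864188, -0.04443077],
       [ 0.04462903,  0.00632017, -0.99898364]]), 't': array([0.03496135, 0.61077074, 1.3993562 ])}
wrist {'fx': 296.29311923845376, 'fy': 296.29311923845376, 'cx': 320.043999511611, 'cy': 200.8432007912122, 'R': array([[ 3.84271167e-01,  9.23219798e-01, -9.34835584e-04],
       [ 8.84191572e-01, -3.67734794e-01,  2.88056218e-01],
       [ 2.65595432e-01, -1.11518273e-01, -9.57613043e-01]]), 't': array([-0.62489727, -0.035727  ,  0.37856853])}
```

View pics/a_top.png

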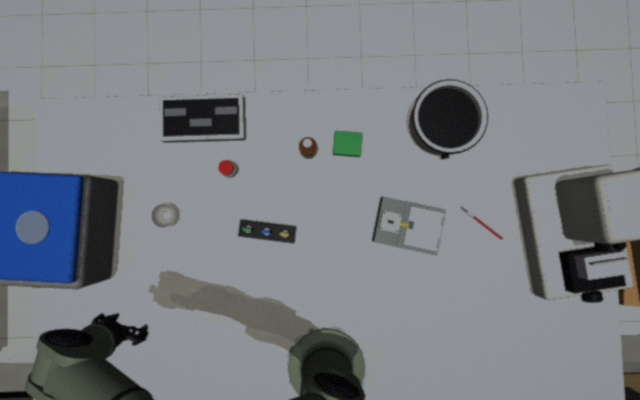

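View pics/a_side.png

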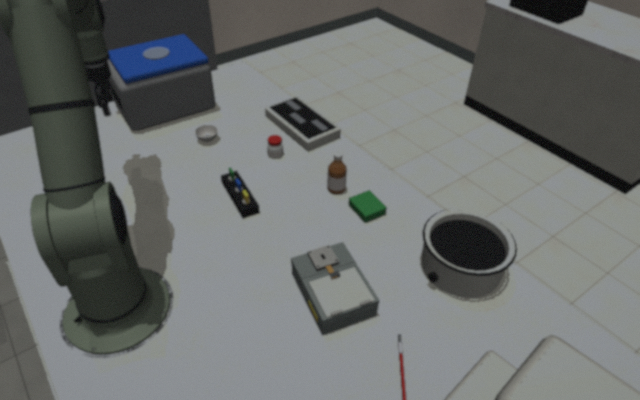

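View pics/a_wrist.png

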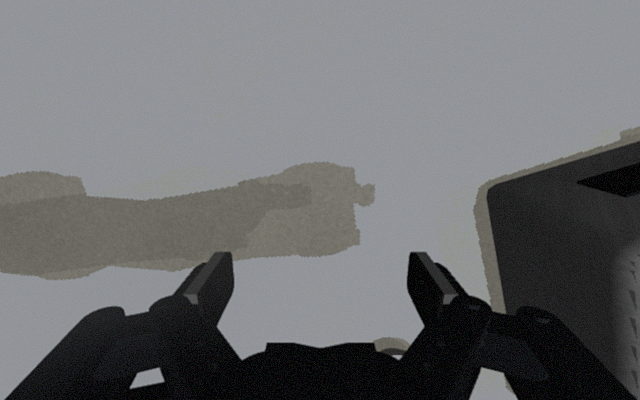

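Top view: the holder is at about (267,231) with green (248,229), blue (266,231) and yellow (284,233). The safe's keyway is at about (391,222). I'll segment these and cast rays.

```bash
cat > h.py <<'E'
import numpy as np, cv2
from scipy.spatial.transform import Rotation as Ro
from workcell import telemetry, cams, job, bot
def ray(c,u,v):
    d=np.array([(u-c['cx'])/c['fx'],(v-c['cy'])/c['fy'],1.]); R=np.array(c['R']);t=np.array(c['t'])
    return -R.T@t, R.T@d
def onz(c,u,v,z):
    o,d=ray(c,u,v); return o+d*(z-o[2])/d[2]
def proj(c,X):
    p=np.array(c['R'])@np.array(X)+c['t']; return np.array([c['fx']*p[0]/p[2]+c['cx'],c['fy']*p[1]/p[2]+c['cy']])
def blobs(m,amin=8):
    n,l,s,ce=cv2.connectedComponentsWithStats(m.astype(np.uint8))
    return [(s[i,4],ce[i].round(2),s[i,:4]) for i in range(1,n) if s[i,4]>=amin]
def grab(n,name):
    c=cams.get_calibration(n); im=cams.grab_frame(n); cv2.imwrite(f'pics/{name}.png',im); return c,im
def mv(dW,yaw=0):
    "world shift -> tool shift normalised"
    s=telemetry.observe(); R=Ro.from_euler('xyz',s['tool_rot']).as_matrix()
    return (R.T@np.array(dW)/0.15).round(4)
E
python3 - <<'E'
from h import *
c=cams.get_calibration('top'); im=cv2.imread('pics/a_top.png')
crop=im[180:270,220:460]; cv2.imwrite('pics/crop1.png',cv2.resize(crop,None,fx=3.3,fy=3.3,interpolation=cv2.INTER_CUBIC))
hsv=cv2.cvtColor(im,cv2.COLOR_BGR2HSV)
sub=np.zeros(im.shape[:2],bool); sub[180:270,220:460]=1
for nm,lo,hi in [('blue',100,125),('green',45,85),('yellow',22,34)]:
    m=sub&(hsv[...,0]>=lo)&(hsv[...,0]<=hi)&(hsv[...,1]>110)&(hsv[...,2]>50)
    for b in blobs(m): print(nm,b,onz(c,*b[1],.065))
g=cv2.cvtColor(im,cv2.COLOR_BGR2GRAY)
m=(g<60)&sub; m[:,320:]=0
for b in blobs(m,100):print('holder',b)
cn,_=cv2.findContours(m.astype(np.uint8),cv2.RETR_EXTERNAL,cv2.CHAIN_APPROX_NONE)
k=max(cn,key=cv2.contourArea); r=cv2.minAreaRect(k);print(r)
P=[onz(c,*p,.034)[:2] for p in cv2.boxPoints(r)]; print(np.round(P,4), np.mean(P,0))
for a,b in zip(P,P[1:]+P[:1]): print(np.hypot(*(b-a)),np.arctan2(*(b-a)[::-1]))
print('lock',onz(c,391,222,.084))
E
```

```text
blue (np.int32(29), array([265.24, 231.55]), array([261, 230,  10,   4], dtype=int32)) [0.48578591 0.19658359 0.065     ]
green (np.int32(24), array([245.92, 228.92]), array([242, 227,  10,   4], dtype=int32)) [0.49670139 0.26312406 0.065     ]
yellow (np.int32(21), array([404.67, 224.33]), array([401, 223,   8,   4], dtype=int32)) [ 0.4971283  -0.28444412  0.065     ]
yellow (np.int32(32), array([283.72, 233.78]), array([279, 232,  11,   5], dtype=int32)) [0.47633991 0.13299514 0.065     ]
holder (np.int32(710), array([266.81, 230.61]), array([239, 220,  57,  22], dtype=int32))
((266.9076843261719, 230.73851013183594), (55.07141876220703, 15.876444816589355), 7.125016689300537)
[[0.4742 0.2952]
 [0.5294 0.2872]
 [0.4999 0.0946]
 [0.4448 0.103 ]] [0.4870844  0.19499783]
0.05587514841862272 -0.1446711884542947
0.1948238086186651 -1.7228036372737325
0.055772080162709806 2.9908629663119415
0.19448518761619477 1.4193114737018602
lock [ 0.50703957 -0.23430564  0.084     ]
```

View pics/crop1.png

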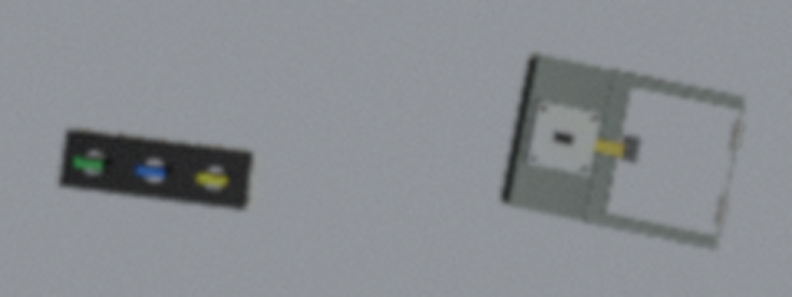

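The holder's yaw is about -0.15, the blue key is at about (0.486,0.196), and the lock is at about (0.507,-0.234). I'll move above the blue key in steps.

{"fn": "arm_command", "kwargs": {
  "deltas": [
    [1,-0.4,-0.28,0,0,0,0],
    [1,-0.83,-0.57,0,0,0,0],
    [1,-0.83,-0.57,0,0,0,0],
    [1,-0.83,-0.57,0,0,0,0]
  ]
}}

```text
clock: 0.65
position: [0.3238, 0.4485, 0.2485]
tool_rot: [-3.141, 0.001, 2.744]
force: [0.4, 0.8, 0.1]
grip_width: 0.0852
```

{"fn": "arm_command", "kwargs": {
  "deltas": [
    [0.3,-0.4,-0.28,0,0,0,0],
    [0.3,-0.83,-0.57,0,0,0,0],
    [0.3,-0.83,-0.57,0,0,0,0],
    [0.3,-0.83,-0.57,0,0,0,0]
  ]
}}

```text
clock: 1.15
position: [0.4051, 0.3226, 0.2483]
tool_rot: [-3.141, 0.0, 2.745]
force: [-0.4, 0.2, 0.6]
grip_width: 0.0554
```

{"fn": "arm_command", "kwargs": {
  "deltas": [
    [0.3,-0.4,-0.28,0,0,0,0.2],
    [0.3,-0.83,-0.57,0,0,0,0.4],
    [0.3,-0.83,-0.57,0,0,0,0.6],
    [0.3,-0.83,-0.57,0,0,0,0.85],
    [0.3,-0.83,-0.57,0,0,0,0.85]
  ]
}}

```text
clock: 1.78
position: [0.4861, 0.1982, 0.2481]
tool_rot: [-3.141, -0.0, 2.082]
force: [-0.2, 0.7, -0.2]
grip_width: 0.0555
```

{"fn": "arm_command", "kwargs": {
  "deltas": [
    [0.3,0,0,0,0,0,0.2],
    [0.3,0,0,0,0,0,0.4],
    [0.3,0,0,0,0,0,0.6],
    [0.3,0,0,0,0,0,0.84],
    [0.3,0,0,0,0,0,0.84],
    [0.3,0,0,0,0,0,0.84]
  ]
}}

```text
clock: 2.52
position: [0.4862, 0.1973, 0.2482]
tool_rot: [-3.141, -0.0, 1.427]
force: [-0.2, 1.8, -0.1]
grip_width: 0.0556
```

```bash
python3 - <<'E'
from h import *
s=telemetry.observe();print(s)
c,im=grab('wrist','w1');print(proj(c,[.486,.196,.078]))
c,im=grab('top','t1')
E
```

```text
{'clock': 2.525, 'qpos': array([-0.77956001,  0.38289021,  0.36978154,  1.87782057, -0.17178616,
        0.91182959, -0.47230188]), 'qd': array([ 0.00935029, -0.00167541,  0.0026081 ,  0.00020901, -0.00429597,
       -0.00013911, -0.01620462]), 'joint_efforts': array([-6.57861270e-01, -7.04975867e+01,  7.63357580e+00, -3.38418853e+01,
       -1.28759365e-02,  3.83787570e-03, -1.32191735e-01]), 'position': array([0.48622602, 0.19731054, 0.24822072]), 'tool_rot': array([-3.14142893e+00, -4.61744770e-05,  1.42705219e+00]), 'force': array([-0.19606216,  1.81676145, -0.11970501]), 'moment': array([ 0.0055598 , -0.02626794,  0.02209043]), 'grip_width': 0.05562918843145601}
[321.57994045 188.54208382]
```

View pics/w1.png

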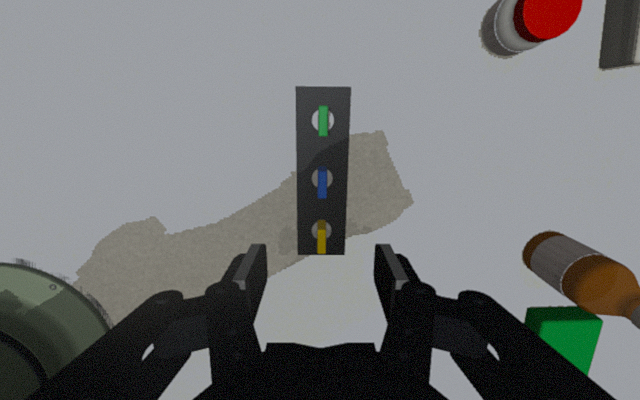

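The wrist view shows green, blue and yellow keys in a column at u≈322. Blue spans rows 168-198 and matches the prediction, so I'll measure it precisely.

```bash
python3 - <<'E'
from h import *
s=telemetry.observe()
c=cams.get_calibration('wrist'); im=cv2.imread('pics/w1.png')
print('cam',-np.array(c['R']).T@c['t'])
hsv=cv2.cvtColor(im,cv2.COLOR_BGR2HSV)
sub=np.zeros(im.shape[:2],bool); sub[80:260,290:360]=1
for nm,lo,hi in [('blue',100,125),('green',45,85),('yellow',15,34)]:
    m=sub&(hsv[...,0]>=lo)&(hsv[...,0]<=hi)&(hsv[...,1]>110)&(hsv[...,2]>50)
    cn,_=cv2.findContours(m.astype(np.uint8),cv2.RETR_EXTERNAL,cv2.CHAIN_APPROX_NONE)
    k=max(cn,key=cv2.contourArea); x,y,w,h=cv2.boundingRect(k); 
    print(nm,(x,y,w,h),cv2.minAreaRect(k))
    if nm=='blue':
        for r in range(y,y+h): 
            cc=np.where(m[r])[0]; print(r,cc.min(),cc.max()+1, hsv[r,cc,2].mean().round(), hsv[r,cc,1].mean().round())
    # bottom edge (far -y) at top z=.072
    cc=[np.mean(np.where(m[r])[0])+.5-.5 for r in range(y+h-8,y+h-1)]
    u=np.mean(cc); v1=y+h-.5
    P=onz(c,u,v1,.072); print('bottom top-edge',P, 'centre', P[:2]+0.015*np.array([-np.sin(-.15),np.cos(-.15)]))
g=cv2.cvtColor(im,cv2.COLOR_BGR2GRAY)
for X in [(.486,.196,.072),(.486,.196,.034)]: print(proj(c,X))
E
```

```text
cam [0.49587634 0.27046672 0.37273229]
blue (317, 166, 10, 33) ((321.5, 182.0), (9.0, 32.0), 0.0)
166 322 323 62.0 127.0
167 318 326 70.0 139.0
168 318 327 68.0 127.0
169 318 326 67.0 137.0
170 319 326 70.0 132.0
171 319 327 91.0 162.0
172 318 327 107.0 170.0
173 318 327 111.0 170.0
174 318 327 110.0 172.0
175 318 327 112.0 176.0
176 318 327 111.0 176.0
177 318 327 110.0 177.0
178 318 327 111.0 177.0
179 318 327 112.0 172.0
180 318 327 112.0 172.0
181 318 327 109.0 173.0
182 318 327 109.0 180.0
183 318 327 110.0 177.0
184 318 327 110.0 175.0
185 318 327 112.0 175.0
186 318 327 111.0 176.0
187 317 327 107.0 170.0
188 317 327 108.0 171.0
189 317 327 106.0 171.0
190 318 327 111.0 176.0
191 317 327 106.0 176.0
192 318 327 112.0 175.0
193 317 327 109.0 169.0
194 317 327 106.0 180.0
195 317 327 108.0 178.0
196 317 327 109.0 180.0
197 318 327 106.0 176.0
198 319 326 78.0 155.0
bottom top-edge [0.48447756 0.18322061 0.072     ] centre [0.48671913 0.19805218]
green (318, 105, 10, 32) ((322.5, 120.5), (31.0, 9.0), 90.0)
bottom top-edge [0.49474477 0.246671   0.072     ] centre [0.49698634 0.26150257]
yellow (317, 220, 9, 34) ((321.0, 236.5), (33.0, 8.0), 90.0)
bottom top-edge [0.47449581 0.11982204 0.072     ] centre [0.47673738 0.1346536 ]
[321.31810962 186.68361387]
[321.20917505 178.7894646 ]
```

{"fn": "arm_command", "kwargs": {
  "deltas": [
    [0.3,0.005,0.003,0.3,0,0,0.014],
    [0.3,0.005,0.003,0.6,0,0,0.014],
    [0.3,0.005,0.003,0.9,0,0,0.014],
    [0.3,0.005,0.003,0.9,0,0,0.014]
  ]
}}

```text
clock: 3.12
position: [0.4857, 0.1964, 0.1113]
tool_rot: [-3.138, 0.003, 1.41]
force: [0.1, 0.2, 0.7]
grip_width: 0.0552
```

```bash
python3 - <<'E'
from h import *
print(telemetry.observe()['position'])
c,im=grab('wrist','w2');c,im=grab('side','s2')
E
```

```text
[0.48572012 0.19641546 0.11130684]
```

View pics/w2.png

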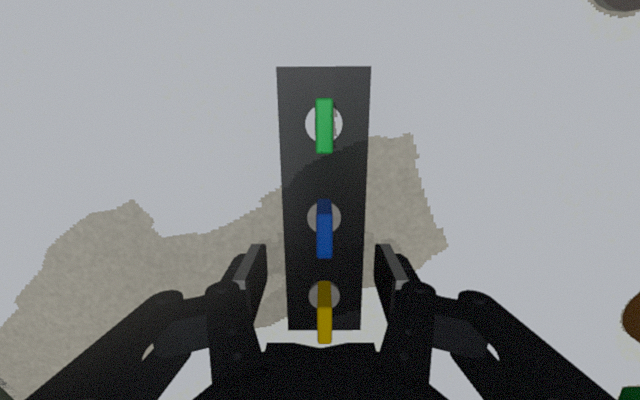

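The key is at u≈325 and the jaw midline is at about 320. I'll re-measure.

```bash
python3 - <<'E'
from h import *
s=telemetry.observe();print(s['position'],s['tool_rot'],s['qd'].round(3))
c,im=grab('wrist','w3')
hsv=cv2.cvtColor(im,cv2.COLOR_BGR2HSV)
sub=np.zeros(im.shape[:2],bool); sub[80:350,290:360]=1
R=Ro.from_euler('xyz',s['tool_rot']).as_matrix()
for nm,lo,hi in [('blue',100,125),('green',45,85),('yellow',15,34)]:
    m=sub&(hsv[...,0]>=lo)&(hsv[...,0]<=hi)&(hsv[...,1]>110)&(hsv[...,2]>90)
    cn,_=cv2.findContours(m.astype(np.uint8),cv2.RETR_EXTERNAL,cv2.CHAIN_APPROX_NONE)
    k=max(cn,key=cv2.contourArea); r=cv2.minAreaRect(k)
    P=onz(c,r[0][0],r[0][1],.072); print(nm,r,P, R.T@(P-s['position']))
E
```

```text
[0.48756649 0.19711425 0.11438449] [ 3.14123080e+00 -2.45240662e-04  1.40921317e+00] [-0.008 -0.026  0.008 -0.008 -0.001 -0.002 -0.003]
blue ((320.5, 235.0), (44.0, 15.0), 90.0) [0.48671285 0.19955485 0.072     ] [ 0.00226108 -0.00125051  0.04238459]
green ((320.0, 127.0), (54.0, 16.0), 90.0) [0.49667121 0.26268939 0.072     ] [ 0.06617533 -0.00157901  0.04240015]
yellow ((321.0, 323.0), (36.0, 14.0), 90.0) [0.47681547 0.13640795 0.072     ] [-0.06165555 -0.00085982  0.04236906]
```

{"fn": "arm_command", "kwargs": {
  "deltas": [
    [0.3,0.01,0,0.15,0,0,0],
    [0.3,0.01,0,0.3,0,0,0],
    [0.3,0.01,0,0.36,0,0,0],
    [0.3,0.01,0,0.36,0,0,0],
    [0.3,0.01,0,0.36,0,0,0]
  ]
}}

```text
clock: 3.9
position: [0.4878, 0.1989, 0.0604]
tool_rot: [3.14, -0.001, 1.409]
force: [0.2, -0.6, 0.4]
grip_width: 0.0558
```

```bash
python3 - <<'E'
from h import *
print(telemetry.observe()['position'])
c,im=grab('wrist','w4')
c,im=grab('side','s4'); cv2.imwrite('pics/s4c.png',cv2.resize(im[140:240,190:300],None,fx=5,fy=5,interpolation=cv2.INTER_CUBIC))
E
```

```text
[0.48784977 0.19889363 0.0603801 ]
```

View pics/w4.png

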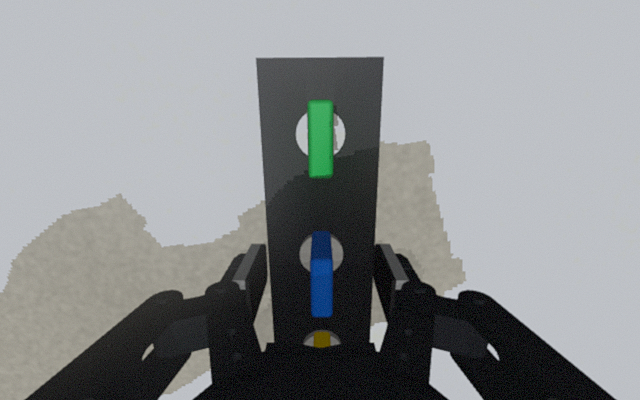

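View pics/s4c.png

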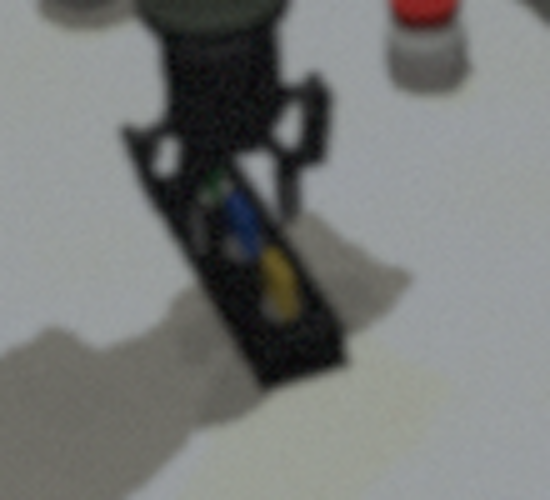

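The key stands centred between the open jaws. I'll close with a firm grip.

{"fn": "arm_command", "kwargs": {
  "deltas": [
    [-0.5,0,0,0,0,0,0],
    [-1,0,0,0,0,0,0],
    [-1,0,0,0,0,0,0],
    [-1,0,0,0,0,0,0],
    [-1,0,0,0,0,0,0]
  ],
  "newtons": 80
}}

```text
clock: 4.62
position: [0.4873, 0.1986, 0.0595]
tool_rot: [3.142, -0.0, 1.408]
force: [-1.6, 0.0, 6.2]
grip_width: 0.0091
```

```bash
python3 - <<'E'
from h import *
s=telemetry.observe();print(s['position'],s['force'],s['grip_width'],s['qpos'])
c,im=grab('wrist','w5')
E
```

```text
[0.48733904 0.19861168 0.05952159] [-1.59849973e+00  1.76496016e-03  6.24662236e+00] 0.009084476835145927 [-0.67408184  0.67540384  0.24016487  1.99980028 -0.31473759  0.50142036
 -0.36956584]
```

View pics/w5.png

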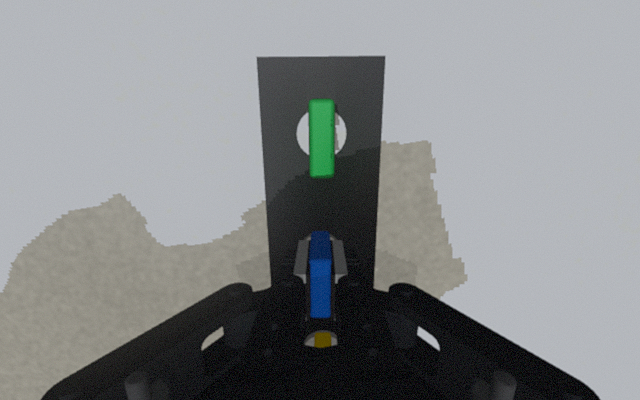

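{"fn": "arm_command", "kwargs": {
  "deltas": [
    [-1,0,0,-0.1,0,0,0],
    [-1,0,0,-0.2,0,0,0],
    [-1,0,0,-0.4,0,0,0],
    [-1,0,0,-0.7,0,0,0],
    [-1,0,0,-0.95,0,0,0],
    [-1,0,0,-0.95,0,0,0],
    [-1,0,0,-0.95,0,0,0]
  ]
}}

```text
clock: 5.55
position: [0.4869, 0.1987, 0.202]
tool_rot: [-3.141, -0.0, 1.409]
force: [-0.4, -0.0, -1.2]
grip_width: 0.0087
```

```bash
python3 - <<'E'
from h import *
s=telemetry.observe();print(s['position'],s['force'],s['grip_width'])
c,im=grab('wrist','w6')
c,im=grab('top','t6')
# safe analysis from first top picture
c=cams.get_calibration('top'); 
cv2.imwrite('pics/t6c.png',cv2.resize(im[180:270,360:460],None,fx=6,fy=6,interpolation=cv2.INTER_CUBIC))
c2=cams.get_calibration('side'); im=cv2.imread('pics/s4.png')
cv2.imwrite('pics/s6c.png',cv2.resize(im[230:340,280:390],None,fx=5,fy=5,interpolation=cv2.INTER_CUBIC))
E
```

```text
[0.48694367 0.19869669 0.20198692] [-0.3977688  -0.02972543 -1.15186697] 0.008728799918244734
```

View pics/w6.png

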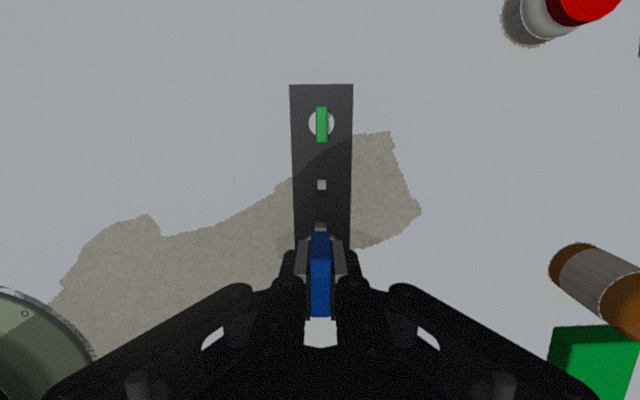

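View pics/t6c.png

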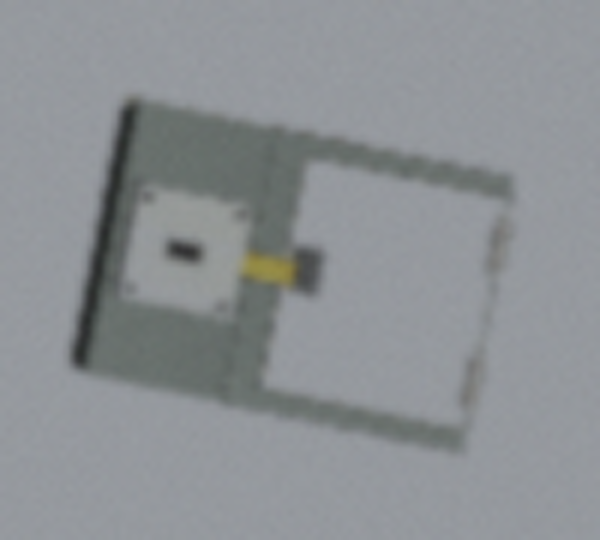

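View pics/s6c.png

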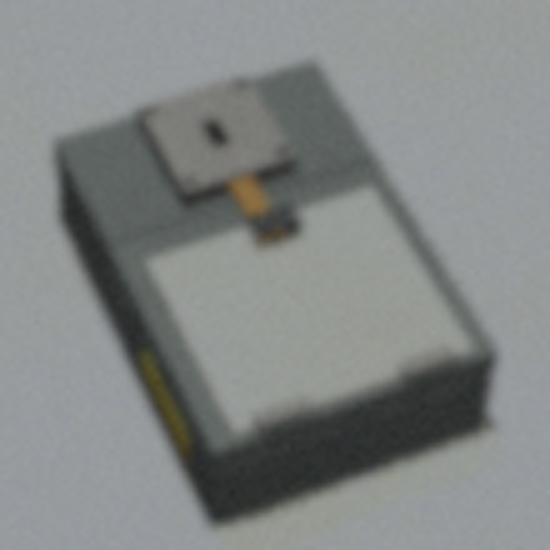

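The blue key is lifted clear, and its slot is empty at (321,185) in w6. Next I'll measure the safe's pose in the top view and transit to it.

```bash
python3 - <<'E'
from h import *
c=cams.get_calibration('top'); im=cv2.imread('pics/t6.png')
g=cv2.cvtColor(im,cv2.COLOR_BGR2GRAY)
s=6.; f=lambda x,y:((x+.5)/s-.5+360,(y+.5)/s-.5+180)
L=[onz(c,*f(*p),.084) for p in [(147,195),(240,213),(222,306),(130,288)]]
print(np.round(L,4),np.mean(L,0))
e=lambda a,b,z=.07:(lambda d:np.arctan2(d[1],d[0]))(onz(c,*f(*b),z)-onz(c,*f(*a),z))
print('x-edges',e((78,365),(130,100)),'y-edge',e((515,180),(130,100))-np.pi/2,e((465,448),(78,368))-np.pi/2)
print('keyway',onz(c,*f(184,250),.084))
c=cams.get_calibration('side');f2=lambda x,y:((x+.5)/5-.5+280,(y+.5)/5-.5+230)
print('side keyway',onz(c,*f2(214,131),.084))
E
```

```text
[[ 0.5413 -0.2121  0.084 ]
 [ 0.5297 -0.2643  0.084 ]
 [ 0.4775 -0.2522  0.084 ]
 [ 0.4891 -0.2006  0.084 ]] [ 0.50938206 -0.23226572  0.084     ]
x-edges -0.2287937735178051 y-edge -0.2342049777728077 -0.23127210253523245
keyway [ 0.50965249 -0.23185536  0.084     ]
side keyway [ 0.51062283 -0.22914616  0.084     ]
```

{"fn": "arm_command", "kwargs": {
  "deltas": [
    [-1,-0.3,0.06,0,0,0,0],
    [-1,-0.6,0.13,0,0,0,0],
    [-1,-0.94,0.2,0,0,0,0],
    [-1,-0.94,0.2,0,0,0,0]
  ]
}}

```text
clock: 6.15
position: [0.4937, 0.0506, 0.2013]
tool_rot: [-3.141, 0.002, 1.403]
force: [-0.1, 0.6, -1.0]
grip_width: 0.0088
```

{"fn": "arm_command", "kwargs": {
  "deltas": [
    [-1,-0.3,0.06,0,0,0,0],
    [-1,-0.6,0.13,0,0,0,0],
    [-1,-0.94,0.2,0,0,0,0],
    [-1,-0.94,0.2,0,0,0,0]
  ]
}}

```text
clock: 6.65
position: [0.5004, -0.0927, 0.2013]
tool_rot: [-3.141, 0.001, 1.403]
force: [-0.1, 0.2, -0.2]
grip_width: 0.0088
```

{"fn": "arm_command", "kwargs": {
  "deltas": [
    [-1,-0.3,0.06,0,0,0,0],
    [-1,-0.6,0.13,0,0,0,0],
    [-1,-0.9,0.2,0,0,0,0],
    [-1,-0.9,0.2,0,0,0,0],
    [-1,-0.9,0.2,0,0,0,0]
  ]
}}

```text
clock: 7.28
position: [0.5088, -0.2262, 0.2011]
tool_rot: [-3.14, -0.001, 1.409]
force: [0.9, 0.8, -0.3]
grip_width: 0.0092
```

```bash
python3 - <<'E'
from h import *
s=telemetry.observe();print(s['position'],s['force'],s['grip_width'],s['tool_rot'],s['qpos'])
c,im=grab('wrist','w7')
E
```

```text
[ 0.50878726 -0.22618499  0.20111227] [ 0.92642244  0.77927704 -0.30049051] 0.009197569501288898 [-3.14028634e+00 -6.36404730e-04  1.40932117e+00] [ 0.02566165  0.50290623  0.39837217  1.84415404 -0.25293974  0.84571844
  0.38751888]
```

View pics/w7.png

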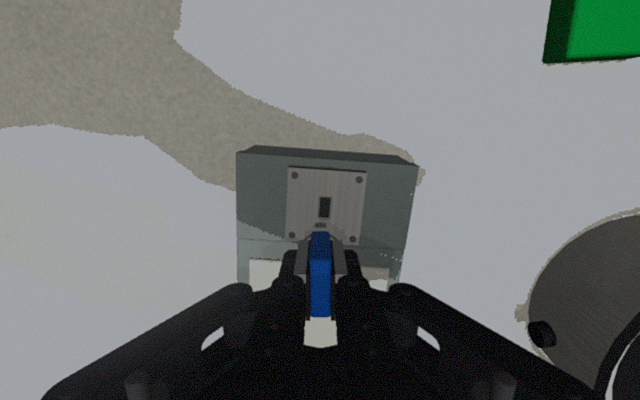

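The wrist view shows the lock plate, with its keyway at about (325,207) and the key's steel nose at about (321,225). I'll zoom in and compute.

```bash
python3 - <<'E'
from h import *
s=telemetry.observe();R=Ro.from_euler('xyz',s['tool_rot']).as_matrix()
c=cams.get_calibration('wrist');im=cv2.imread('pics/w7.png')
cv2.imwrite('pics/w7c.png',cv2.resize(im[160:260,270:380],None,fx=7,fy=6,interpolation=cv2.INTER_CUBIC)[:600])
p=s['position']
for dx in (-.008,.008):
  for dz in (.0535,.0415): print('nose pred',dx,dz,proj(c,p+R@np.array([dx,0,dz])))
for q in [(295,175.5),(359,180),(352.5,239.5),(292,235.5)]: print(onz(c,*q,.084))
g=cv2.cvtColor(im,cv2.COLOR_BGR2GRAY)
m=(g<70); mm=np.zeros_like(m); mm[190:222,312:338]=m[190:222,312:338]
for b in blobs(mm,10): print(b, onz(c,*b[1],.084))
E
```

```text
nose pred -0.008 0.0535 [322.35478036 242.73684051]
nose pred -0.008 0.0415 [322.48708071 250.98887484]
nose pred 0.008 0.0535 [322.42078    219.80154466]
nose pred 0.008 0.0415 [322.56077105 226.7869995 ]
[ 0.49046127 -0.19908703  0.084     ]
[ 0.54247559 -0.21135183  0.084     ]
[ 0.53018882 -0.26401216  0.084     ]
[ 0.47793566 -0.25171258  0.084     ]
(np.int32(231), array([324.28, 206.94]), array([318, 197,  13,  21], dtype=int32)) [ 0.51020685 -0.23006832  0.084     ]
```

View pics/w7c.png

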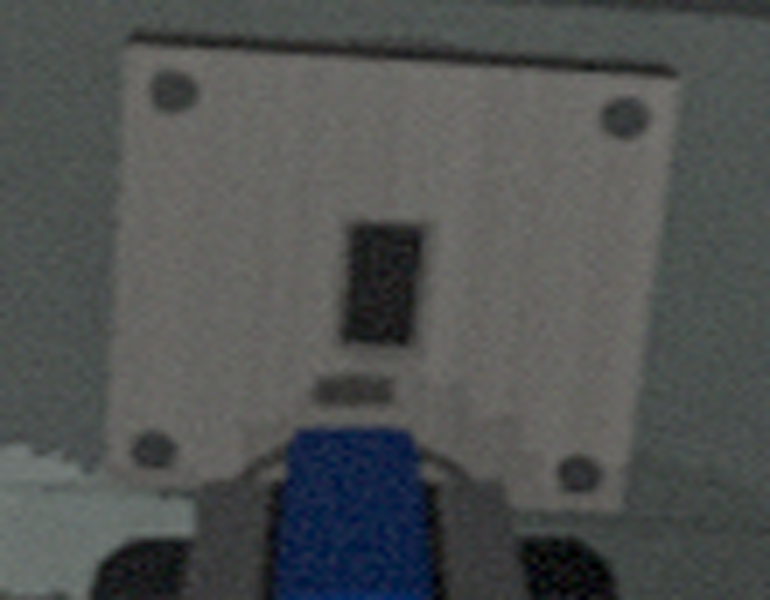

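The nose reads u=320.7 against 322.4 predicted, which is a camera bias of about 1.3 mm along tool y. I'll align the yaw and hover lower with the nose offset 12 mm to the -y side. There the keyway and nose sit at similar depth for a relative measurement.

{"fn": "arm_command", "kwargs": {
  "deltas": [
    [-1,-0.11,0.018,0.1,0,0,0.089],
    [-1,-0.11,0.018,0.2,0,0,0.089],
    [-1,-0.11,0.018,0.32,0,0,0.089],
    [-1,-0.11,0.018,0.32,0,0,0.089],
    [-1,-0.11,0.018,0.32,0,0,0.089]
  ]
}}

```text
clock: 7.95
position: [0.5088, -0.2441, 0.1539]
tool_rot: [3.142, 0.0, 1.339]
force: [0.1, 0.2, -1.1]
grip_width: 0.0088
```

```bash
python3 - <<'E'
from h import *
s=telemetry.observe();print(s['position'],s['force'],s['tool_rot'])
c,im=grab('wrist','w8')
cv2.imwrite('pics/w8c.png',cv2.resize(im[120:260,250:390],None,fx=4,fy=4,interpolation=cv2.INTER_CUBIC))
R=Ro.from_euler('xyz',s['tool_rot']).as_matrix();p=s['position']
for dx in (-.008,.008):
  for dz in (.0535,.0415): print('nose pred',dx,dz,proj(c,p+R@np.array([dx,0,dz])))
E
```

```text
[ 0.50881143 -0.24411441  0.15391562] [ 0.09738107  0.2031997  -1.06149745] [3.14156710e+00 1.33954886e-05 1.33866675e+00]
nose pred -0.008 0.0535 [322.44305644 242.57057422]
nose pred -0.008 0.0415 [322.58021188 250.81480831]
nose pred 0.008 0.0535 [322.51284361 219.62841094]
nose pred 0.008 0.0415 [322.65806227 226.60529714]
```

View pics/w8c.png

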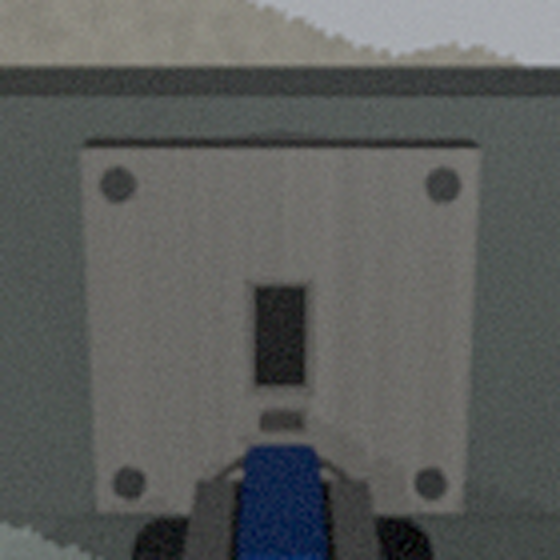

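The keyway and nose are nearly aligned in column, and the yaw is right. I'll take sub-pixel edges.

```bash
python3 - <<'E'
from h import *
s=telemetry.observe();R=Ro.from_euler('xyz',s['tool_rot']).as_matrix();p=s['position']
c=cams.get_calibration('wrist');im=cv2.imread('pics/w8.png')
g=cv2.cvtColor(im,cv2.COLOR_BGR2GRAY).astype(float)
def edges(prof,i0):
    d=np.diff(cv2.GaussianBlur(prof.reshape(1,-1),(3,1),0).ravel()); 
    def sub(i):
        w=slice(max(i-1,0),i+2); return i0+ (np.arange(len(d))[w]*np.abs(d[w])).sum()/np.abs(d[w]).sum()+.5
    return sub(d.argmin()),sub(d.argmax())
col=edges(g[196:212,308:334].mean(0),308); row=edges(g[180:222,317:324].mean(1),180)
print('keyway cols',col,'rows',row)
nc=edges(g[223:227,308:334].mean(0),308); nr=edges(g[217:230,317:324].mean(1),217)
print('nose cols',nc,nr, g[215:236,317:324].mean(1).round())
T=lambda u,v,z:R.T@(onz(c,u,v,z)-p)
print('key +x edge',T(320,row[0],.084),'-x',T(320,row[1],.084)); 
print('y',T(np.mean(col),203,.084)[1],T(col[0],203,.084)[1],T(col[1],203,.084)[1]); print('nose y',T(np.mean(nc),225,p[2]-.045)[1],T(nc[0],225,p[2]-.045)[1],T(nc[1],225,p[2]-.045)[1])
q=[(118,185),(443,185),(430,484),(130,484)]
P=[T(250+(a+.5)/4-.5,120+(b+.5)/4-.5,.084) for a,b in q];print(np.round(P,4),np.mean(P,0))
E
```

```text
keyway cols (np.float64(313.3204667863555), np.float64(325.7252279635258)) rows (np.float64(190.65558424790188), np.float64(215.76023594725885))
nose cols (np.float64(314.4579439252336), np.float64(325.54761904761904)) (np.float64(221.72394220846232), np.float64(227.3614270941055)) [ 30.  64.  87.  93. 100. 102.  97.  80.  63.  57.  57.  57.  71.  91.
 100.  90.  57.  33.  38.  34.  36.]
key +x edge [ 0.02270761 -0.00161252  0.07017934] -x [ 0.00463058 -0.00160608  0.07017946]
y -0.0019374486057902427 -0.006201748622445605 0.0023268243089941028
nose y -0.0015844584766403515 -0.004979571982909446 0.0018106352969392077
[[ 0.0397 -0.0287  0.0702]
 [ 0.0397  0.0251  0.0702]
 [-0.0142  0.0249  0.0702]
 [-0.0142 -0.0287  0.0702]] [ 0.01272739 -0.00182636  0.07017928]
```

```bash
python3 - <<'E'
from h import *
s=telemetry.observe();R=Ro.from_euler('xyz',s['tool_rot']).as_matrix();p=s['position']
c=cams.get_calibration('wrist');im=cv2.imread('pics/w8.png')
b=im[:,:,0].astype(float)
print([(r,round(b[r,315:326].mean())) for r in range(226,325,1)])
T=lambda u,v,z:R.T@(onz(c,u,v,z)-p)
for v in (257,258,259,316,317,318,319): print(v,T(320.5,v,p[2]+.0125))
for v in (231,232,233): print(v,T(320.5,v,p[2]-.0215))
E
```

```text
[(226, 56), (227, 69), (228, 87), (229, 95), (230, 91), (231, 77), (232, 70), (233, 72), (234, 70), (235, 71), (236, 71), (237, 71), (238, 70), (239, 72), (240, 70), (241, 72), (242, 71), (243, 71), (244, 73), (245, 72), (246, 72), (247, 73), (248, 72), (249, 72), (250, 70), (251, 70), (252, 71), (253, 71), (254, 71), (255, 72), (256, 71), (257, 71), (258, 78), (259, 92), (260, 107), (261, 116), (262, 118), (263, 121), (264, 125), (265, 123), (266, 124), (267, 124), (268, 124), (269, 124), (270, 124), (271, 123), (272, 124), (273, 124), (274, 125), (275, 122), (276, 117), (277, 113), (278, 113), (279, 112), (280, 113), (281, 112), (282, 112), (283, 113), (284, 112), (285, 112), (286, 112), (287, 112), (288, 113), (289, 111), (290, 113), (291, 112), (292, 112), (293, 113), (294, 111), (295, 112), (296, 112), (297, 112), (298, 111), (299, 111), (300, 111), (301, 112), (302, 112), (303, 112), (304, 112), (305, 111), (306, 111), (307, 113), (308, 112), (309, 112), (310, 112), (311, 111), (312, 112), (313, 112), (314, 111), (315, 110), (316, 103), (317, 135), (318, 161), (319, 166), (320, 164), (321, 164), (322, 164), (323, 163), (324, 163)]
257 [ 0.01585513 -0.00133195 -0.01250083]
258 [ 0.01539109 -0.00133156 -0.01250083]
259 [ 0.01492605 -0.00133117 -0.01250082]
316 [-0.01335245 -0.00130731 -0.01250063]
317 [-0.01388175 -0.00130686 -0.01250063]
318 [-0.01441227 -0.00130641 -0.01250062]
319 [-0.01494402 -0.00130597 -0.01250062]
231 [ 0.01343812 -0.00130331  0.02149921]
232 [ 0.01286571 -0.00130282  0.02149921]
233 [ 0.0122921  -0.00130234  0.02149921]
```

{"fn": "arm_command", "kwargs": {
  "deltas": [
    [-1,0.09,-0.002,0,0,0,0],
    [-1,0.09,-0.002,0.04,0,0,0],
    [-1,0.09,-0.002,0.08,0,0,0],
    [-1,0.09,-0.002,0.08,0,0,0],
    [-1,0.09,-0.002,0.08,0,0,0]
  ]
}}

```text
clock: 8.62
position: [0.5115, -0.2312, 0.1418]
tool_rot: [-3.142, 0.0, 1.338]
force: [0.1, 0.3, -0.6]
grip_width: 0.009
```

```bash
python3 - <<'E'
from h import *
s=telemetry.observe();print(s['position'],s['force'],s['tool_rot'])
c,im=grab('wrist','w9')
cv2.imwrite('pics/w9c.png',cv2.resize(im[150:260,270:370],None,fx=5,fy=5,interpolation=cv2.INTER_CUBIC))
E
```

```text
[ 0.51145333 -0.23120557  0.14178754] [ 0.09623281  0.25633826 -0.59165839] [-3.14152941e+00  1.19135820e-04  1.33813868e+00]
```

View pics/w9c.png

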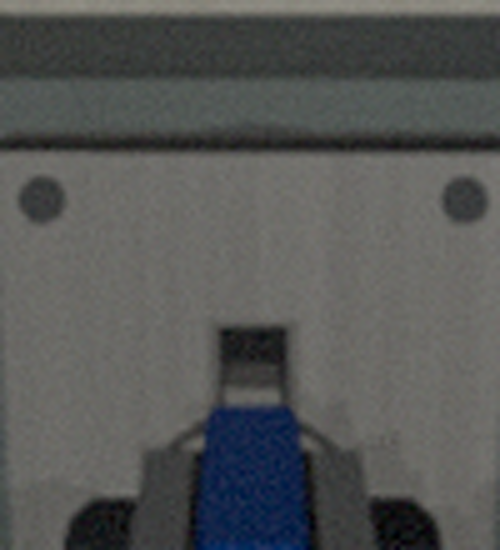

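The nose is centred over the slot, with dark slot visible ahead of the bit at (320,219). I'll descend gently to just above the pins.

{"fn": "arm_command", "kwargs": {
  "deltas": [
    [-1,0,0,0.015,0,0,0],
    [-1,0,0,0.03,0,0,0],
    [-1,0,0,0.045,0,0,0],
    [-1,0,0,0.055,0,0,0],
    [-1,0,0,0.055,0,0,0]
  ]
}}

```text
clock: 9.3
position: [0.5115, -0.231, 0.1334]
tool_rot: [-3.141, 0.0, 1.339]
force: [0.1, 0.1, -0.5]
grip_width: 0.0089
```

It entered freely with no contact force. Next I'll rock along tool y (the safe's x) while descending.

{"fn": "arm_command", "kwargs": {
  "deltas": [
    [-1,0,0.008,0.01,0,0,0],
    [-1,0,-0.008,0.016,0,0,0],
    [-1,0,0.008,0.022,0,0,0],
    [-1,0,-0.008,0.028,0,0,0],
    [-1,0,0.008,0.034,0,0,0],
    [-1,0,-0.008,0.04,0,0,0],
    [-1,0,0.008,0.046,0,0,0],
    [-1,0,0,0.046,0,0,0]
  ]
}}

```text
clock: 10.3
position: [0.5116, -0.2309, 0.1265]
tool_rot: [-3.142, 0.0, 1.339]
force: [1.1, 0.2, -1.2]
grip_width: 0.0083
```

{"fn": "arm_command", "kwargs": {
  "deltas": [
    [-1,0,-0.008,0.006,0,0,0],
    [-1,0,0.008,0.012,0,0,0],
    [-1,0,-0.008,0.018,0,0,0],
    [-1,0,0.008,0.024,0,0,0],
    [-1,0,-0.008,0.03,0,0,0],
    [-1,0,0.008,0.036,0,0,0],
    [-1,0,-0.008,0.042,0,0,0],
    [-1,0,0,0.042,0,0,0]
  ]
}}

```text
clock: 11.3
position: [0.5116, -0.2309, 0.1203]
tool_rot: [3.141, 0.0, 1.339]
force: [0.6, -0.2, 0.8]
grip_width: 0.0085
```

```bash
python3 - <<'E'
from h import *
s=telemetry.observe();print(s['position'],s['force'],s['moment'],s['tool_rot'])
c,im=grab('wrist','w10')
cv2.imwrite('pics/w10c.png',cv2.resize(im[150:330,260:380],None,fx=4,fy=3.2,interpolation=cv2.INTER_CUBIC))
E
```

```text
[ 0.51157425 -0.2309485   0.12033975] [ 0.5958571  -0.1792407   0.82548368] [-0.02851632 -0.15282626 -0.0333454 ] [3.14135951e+00 1.63974790e-05 1.33851201e+00]
```

View pics/w10c.png

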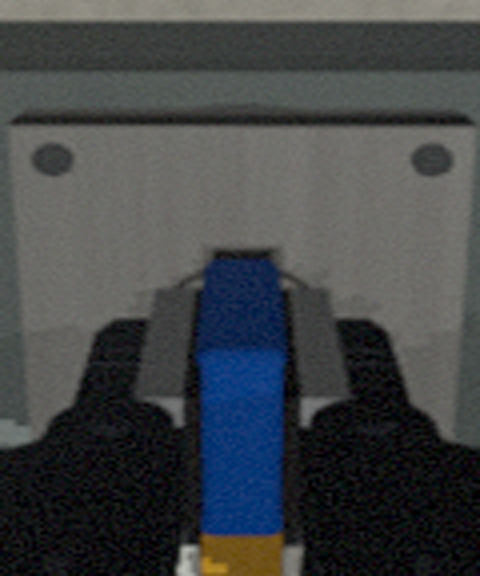

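The key hasn't slipped: its lower grip edge is still at row ≈231. I'll continue down.

{"fn": "arm_command", "kwargs": {
  "deltas": [
    [-1,0,0.008,0.008,0,0,0],
    [-1,0,-0.008,0.016,0,0,0],
    [-1,0,0.008,0.024,0,0,0],
    [-1,0,-0.008,0.032,0,0,0],
    [-1,0,0.008,0.04,0,0,0],
    [-1,0,-0.008,0.048,0,0,0],
    [-1,0,0,0.054,0,0,0],
    [-1,0,0,0.054,0,0,0]
  ]
}}

```text
clock: 12.35
position: [0.5113, -0.2309, 0.1121]
tool_rot: [-3.141, -0.0, 1.339]
force: [-0.5, -0.2, -0.1]
grip_width: 0.0087
```

{"fn": "arm_command", "kwargs": {
  "deltas": [
    [-1,0,0,0.006,0,0,0],
    [-1,0,0,0.012,0,0,0],
    [-1,0,0,0.012,0,0,0]
  ]
}}

```text
clock: 12.72
position: [0.5114, -0.2309, 0.1104]
tool_rot: [-3.141, -0.0, 1.339]
force: [0.3, 0.3, -0.9]
grip_width: 0.0088
```

{"fn": "arm_command", "kwargs": {
  "deltas": [
    [-1,0,0,0.004,0,0,0],
    [-1,0,0,0.008,0,0,0],
    [-1,0,0,0.008,0,0,0]
  ]
}}

```text
clock: 13.1
position: [0.5116, -0.231, 0.1096]
tool_rot: [3.141, -0.0, 1.339]
force: [-1.2, 0.9, 7.1]
grip_width: 0.0086
```

{"fn": "arm_command", "kwargs": {
  "deltas": [
    [-1,0,0,0.004,0,0,0],
    [-1,0,0,0.008,0,0,0],
    [-1,0,0,0.008,0,0,0]
  ]
}}

```text
clock: 13.48
position: [0.5117, -0.231, 0.1094]
tool_rot: [3.141, -0.001, 1.338]
force: [-8.8, 4.8, 31.1]
grip_width: 0.0085
```

```bash
python3 - <<'E'
from h import *
s=telemetry.observe();print(s['position'],s['force'],s['moment'],s['tool_rot'])
c,im=grab('wrist','w11')
cv2.imwrite('pics/w11c.png',cv2.resize(im[150:330,260:380],None,fx=4,fy=3.2,interpolation=cv2.INTER_CUBIC))
c,im=grab('side','s11')
cv2.imwrite('pics/s11c.png',cv2.resize(im[180:340,270:390],None,fx=5,fy=3.7,interpolation=cv2.INTER_CUBIC))
E
```

```text
[ 0.51166284 -0.23101634  0.10944493] [-8.79741615  4.8235092  31.07013129] [ 1.09662266  1.94571116 -0.01459426] [ 3.14078435e+00 -6.63520970e-04  1.33824672e+00]
```

View pics/w11c.png

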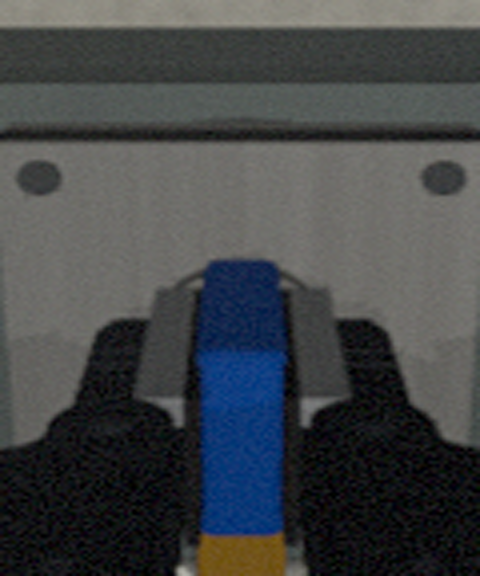

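View pics/s11c.png

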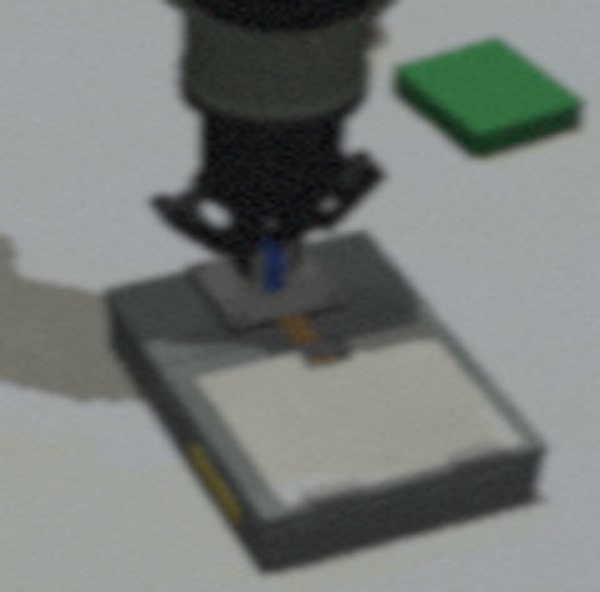

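The shoulder is on the plate: TCP 0.1094 matches the predicted 0.1095, and the force is 31 N up. I'll back off the push about 1 mm to near 10 N, then turn.

{"fn": "arm_command", "kwargs": {
  "deltas": [
    [-1,0,0,-0.006,0,0,0],
    [-1,0,0,-0.006,0,0,0]
  ]
}}

```text
clock: 13.82
position: [0.5116, -0.231, 0.1095]
tool_rot: [3.141, -0.0, 1.338]
force: [-2.7, 1.8, 13.0]
grip_width: 0.0088
```

{"fn": "arm_command", "kwargs": {
  "deltas": [
    [-1,0,0,0,0,0,0.1],
    [-1,0,0,0,0,0,0.25],
    [-1,0,0,0,0,0,0.4],
    [-1,0,0,0,0,0,0.4]
  ]
}}

```text
clock: 14.32
position: [0.5121, -0.2312, 0.1096]
tool_rot: [3.14, -0.0, 1.023]
force: [-0.5, 0.6, 10.4]
grip_width: 0.0088
```

```bash
python3 - <<'E'
from h import *
s=telemetry.observe();print(s['position'],s['force'],s['moment'],s['tool_rot'],s['grip_width'],s['qpos'])
c,im=grab('wrist','w12')
c,im=grab('side','s12')
cv2.imwrite('pics/s12c.png',cv2.resize(im[180:340,270:390],None,fx=5,fy=3.7,interpolation=cv2.INTER_CUBIC))
E
```

```text
[ 0.51212761 -0.23116928  0.10956491] [-0.533897    0.58309516 10.41403797] [0.06845989 0.25872572 0.03164228] [ 3.14013813e+00 -9.44033907e-05  1.02253053e+00] 0.008802520590357719 [ 0.01470435  0.65991377  0.43464779  1.89676726 -0.42552116  0.67509163
  0.1576564 ]
```

View pics/w12.png

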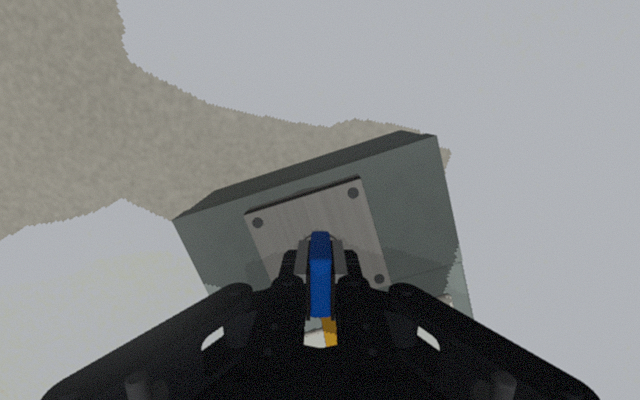

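View pics/s12c.png

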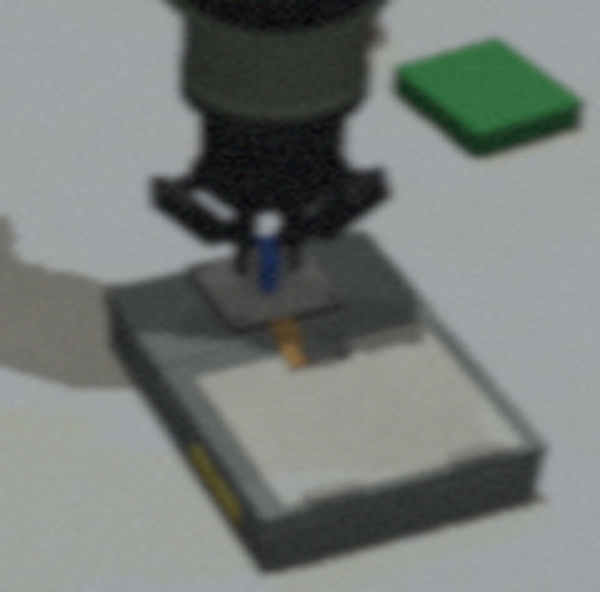

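The cam has begun to swing, moment z is small, and the key turns with the plug still seated. I'll continue.

{"fn": "arm_command", "kwargs": {
  "deltas": [
    [-1,0,0,0,0,0,0.2],
    [-1,0,0,0,0,0,0.4],
    [-1,0,0,0,0,0,0.6],
    [-1,0,0,0,0,0,0.8],
    [-1,0,0,0,0,0,1.0],
    [-1,0,0,0,0,0,1.0]
  ]
}}

```text
clock: 15.18
position: [0.5124, -0.2318, 0.1096]
tool_rot: [3.139, -0.001, 0.236]
force: [1.3, -4.1, 7.4]
grip_width: 0.0085
```

{"fn": "arm_command", "kwargs": {
  "deltas": [
    [-1,0,0,0,0,0,0.15],
    [-1,0,0,0,0,0,0.3],
    [-1,0,0,0,0,0,0.45],
    [-1,0,0,0,0,0,0.45],
    [-1,0,0,0,0,0,0.45]
  ]
}}

```text
clock: 15.8
position: [0.5123, -0.2322, 0.1096]
tool_rot: [3.139, -0.002, -0.115]
force: [1.5, -5.1, 5.7]
grip_width: 0.0086
```

```bash
python3 - <<'E'
from h import *
s=telemetry.observe();print(s['position'],s['force'],s['moment'],s['tool_rot'],s['grip_width'],s['qpos'])
c,im=grab('wrist','w13')
c,im=grab('side','s13')
cv2.imwrite('pics/s13c.png',cv2.resize(im[180:340,270:390],None,fx=5,fy=3.7,interpolation=cv2.INTER_CUBIC))
E
```

```text
[ 0.51234819 -0.23215352  0.10956175] [ 1.53668709 -5.11780764  5.69067631] [-1.33661229 -0.54449433  0.04563082] [ 3.13946843e+00 -2.28637410e-03 -1.14781296e-01] 0.008640440813211693 [-0.17345741  0.75637729  0.73696854  1.90545222 -0.72601908  0.76548059
 -0.70765763]
```

View pics/w13.png

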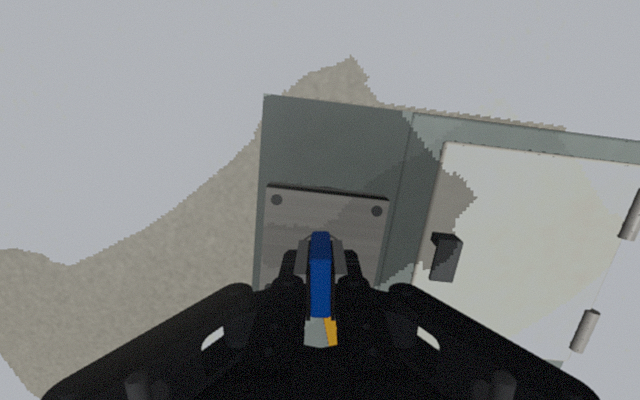

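View pics/s13c.png

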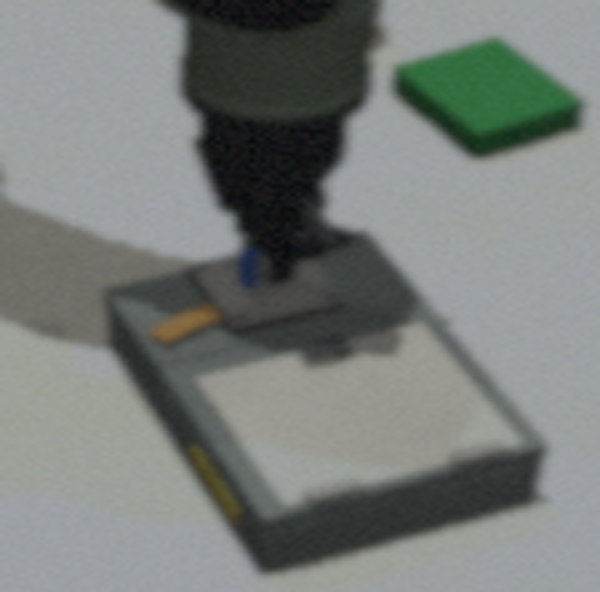

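The tool has turned 1.45 rad and the brass cam is swung out to the -x side. I'll turn a bit further toward the stop while watching the z moment.

{"fn": "arm_command", "kwargs": {
  "deltas": [
    [-1,0,0,0.001,0,0,0.06],
    [-1,0,0,0.002,0,0,0.12],
    [-1,0,0,0.002,0,0,0.17],
    [-1,0,0,0.002,0,0,0.17]
  ]
}}

```text
clock: 16.4
position: [0.5123, -0.2324, 0.1096]
tool_rot: [3.14, -0.003, -0.249]
force: [0.9, -5.0, 12.0]
grip_width: 0.009
```

```bash
python3 - <<'E'
from h import *
s=telemetry.observe();print(s['position'],s['force'],s['moment'],s['tool_rot'],s['grip_width'])
E
```

```text
[ 0.51233775 -0.23238077  0.10955391] [ 0.85225375 -5.01327129 12.02892827] [-1.23480642 -0.19842113  0.07335481] [ 3.13968163e+00 -2.82421386e-03 -2.49025531e-01] 0.00896983638486424
```

{"fn": "arm_command", "kwargs": {
  "deltas": [
    [-1,0,0,0.001,0,0,0.05],
    [-1,0,0,0.001,0,0,0.1],
    [-1,0,0,0.001,0,0,0.1]
  ]
}}

```text
clock: 16.77
position: [0.5124, -0.2325, 0.1095]
tool_rot: [3.14, -0.003, -0.328]
force: [0.2, -5.1, 14.1]
grip_width: 0.0089
```

```bash
python3 - <<'E'
from h import *
s=telemetry.observe();print(s['position'],s['force'],s['moment'],s['tool_rot'],s['grip_width'])
c,im=grab('wrist','w14')
c,im=grab('side','s14')
cv2.imwrite('pics/s14c.png',cv2.resize(im[220:340,270:390],None,fx=5,fy=5,interpolation=cv2.INTER_CUBIC))
c,im=grab('top','t14')
cv2.imwrite('pics/t14c.png',cv2.resize(im[180:270,360:460],None,fx=6,fy=6,interpolation=cv2.INTER_CUBIC))
E
```

```text
[ 0.51237877 -0.23248469  0.1095431 ] [ 0.20958968 -5.06743157 14.13386502] [-1.13315017 -0.07862824  0.04238895] [ 3.13987066 -0.00318176 -0.32760715] 0.008850226609684105
```

View pics/s14c.png

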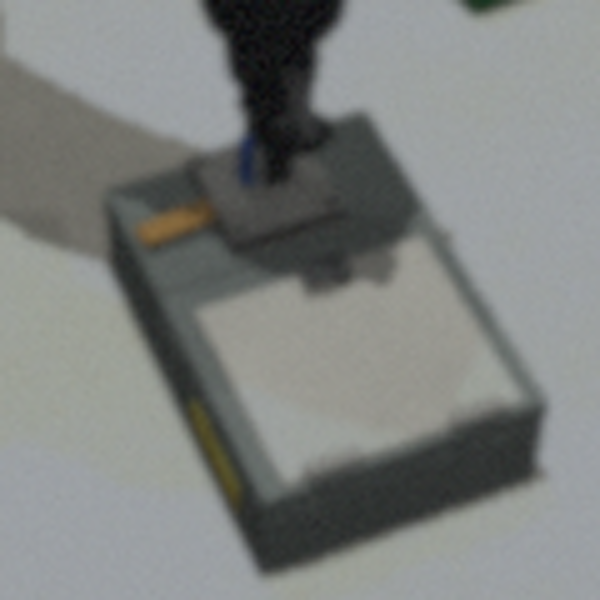

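View pics/w14.png

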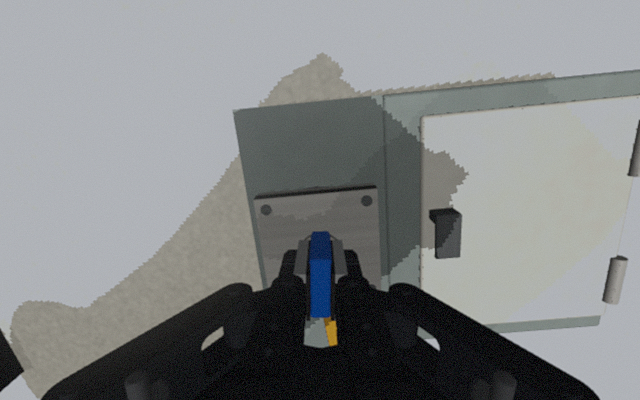

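View pics/t14c.png

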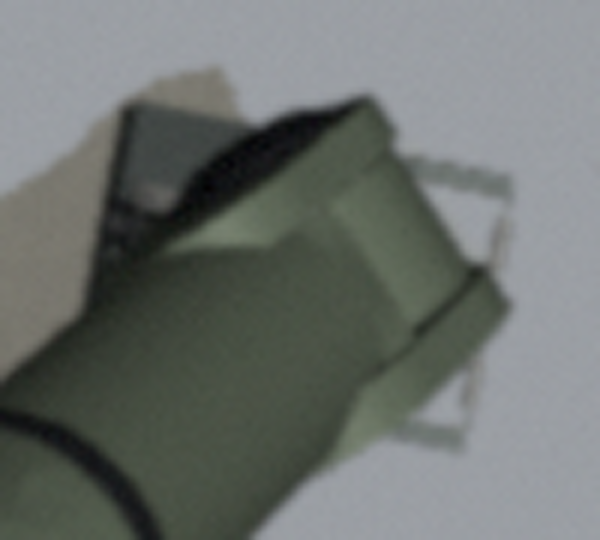

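Cam is swung to the -x side. I'll measure its angle from the side view.

```bash
python3 - <<'E'
from h import *
c=cams.get_calibration('side')
for f in ('s11','s12','s13','s14'):
    im=cv2.imread(f'pics/{f}.png');hsv=cv2.cvtColor(im,cv2.COLOR_BGR2HSV)
    m=(hsv[...,0]>8)&(hsv[...,0]<28)&(hsv[...,1]>110)&(hsv[...,2]>60); a=np.zeros_like(m);a[230:300,285:350]=m[230:300,285:350]
    b=max(blobs(a,5),key=lambda t:t[0]); v,u=np.where(a)
    P=onz(c,*b[1],.082); d=P[:2]-np.array([.5106,-.2305]); ang=np.arctan2(d[1],d[0]); print(f,b[0],b[1],P,np.hypot(*d),'cw angle',(-1.802-ang)%(2*np.pi))
    L=cv2.fitLine(np.c_[u,v].astype(np.float32),cv2.DIST_L2,0,.01,.01).ravel()
    A=onz(c,L[2]-5*L[0],L[3]-5*L[1],.082);B=onz(c,L[2]+5*L[0],L[3]+5*L[1],.082);e=A-B
    print('  axis cw',(-1.802-np.arctan2(e[1],e[0]))%np.pi)
s=telemetry.observe();print(s['force'],s['moment'],s['position'])
E
```

```text
s11 21 [329.19 268.43] [ 0.49959145 -0.27420072  0.082     ] 0.04506596440431607 cw angle 0.015569706539101613
  axis cw 0.04966033402043024
s12 39 [327.44 271.74] [ 0.48886246 -0.28049042  0.082     ] 0.05451204575164317 cw angle 0.1789670054832584
  axis cw 0.21332100371714713
s13 55 [306.98 267.09] [ 0.45387014 -0.2355836   0.082     ] 0.056957173031537384 cw angle 1.2502206761606085
  axis cw 1.2912538475421549
s14 54 [304.76 264.31] [ 0.45465063 -0.22418266  0.082     ] 0.05630488857922266 cw angle 1.4520281617845754
  axis cw 1.4734151030838962
[ 1.01418039 -4.80435385 13.62869655] [-1.1969029  -0.08384634  0.09077058] [ 0.51236302 -0.23248623  0.10955283]
```

{"fn": "arm_command", "kwargs": {
  "deltas": [
    [-1,0,0,0,0,0,0.02],
    [-1,0,0,0,0,0,0.02],
    [-1,0,0,0,0,0,0.02],
    [-1,0,0,0,0,0,0.02]
  ]
}}

```text
clock: 17.42
position: [0.5124, -0.2324, 0.1095]
tool_rot: [3.14, -0.003, -0.343]
force: [0.7, -4.3, 14.5]
grip_width: 0.009
```

```bash
python3 - <<'E'
from h import *
s=telemetry.observe();print(s['clock'],s['position'],s['tool_rot'],s['force'],s['moment'],s['grip_width'],abs(s['qd']).max())
print(job.job_done())
E
```

```text
17.425 [ 0.51235064 -0.23244962  0.10952753] [ 3.14001582 -0.00318612 -0.34262451] [ 0.70768386 -4.34204878 14.51295175] [-1.17588121 -0.04504162  0.11775296] 0.008958140252311408 0.0020361377154858493
the job is handed in; nothing more can be done
None
```

I moved the blue key from its holder into the blade safe's lock, turned it to the stop and handed the job in at 17.4 s, still gripping it. No verdict is reported, so the result rests on my own checks.

- **Insertion:** I rocked the key past the pins with almost no force at the points I read. The shoulder then met the plate at the height I had predicted. The highest wrist force I read was 31 N, just after that contact, so I eased the push to about 13 N before turning.
- **Turn:** The tool turned about 1.68 rad clockwise. My last camera check, just before a final 0.015 rad nudge, put the cam swung clear at about 1.45 to 1.47 rad, close to the 1.5 rad stop.
- **Hold at hand-in:** The key was gripped at 9 mm finger opening and upright to about 0.003 rad. The push was about 14 N and the arm was still.
- **Disagreements:** The wrist camera was off by about 1.3 mm sideways, so I aligned the key's nose to the keyway within the same picture. The tool ended about 1.7 mm from where it entered, inside the 4 mm limit. It carried about 4 N of side force.
- **Other objects:** No picture I viewed showed another key or bystander disturbed, but I did not measure their positions at the end.

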